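# Turn the sanding block over with the tilting tray

### The job

Lay the sanding block, sole down as it is, flat in the hinged tray of the wooden turnover jig and let go of it. Then swing the tray up and over by its steel bar until the block tumbles onto its other face in the fixed bed on the far side of the hinge, and swing the empty tray back down fully onto its rests. Finish with the block lying flat in the bed, sole up, and let go of everything.

Things in the scene. Friction and masses are not known exactly. Their poses are not given: they have to be found in the camera images.
- block_centre (a point): centre (15 mm above the sole) of the wooden sanding block, loose, 60 mm (its x) x 112 mm (its y) x 30 mm high (its z), 0.08 to 0.16 kg, with a thin dark red abrasive sole under it. Its z axis points away from the sole: up at the start, down when the sole is up. It lies on the worktop left or right of the jig; on the other side lies a black power adapter (50 x 90 x 32 mm), not needed
- tray_floor (a point): centre of the inner floor (upper surface) of the jig's hinged tray, a shallow plywood tray 150 mm (x, along the hinge) x 135 mm (y, towards the hinge) inside; z is its upward normal. With the tray down the floor is 33 mm above the worktop. Side walls and the stop wall at the hinge stand 20 mm above the floor, the wall at the bar end 11 mm. The block is to lie with its long side along the hinge
- tray_bar (a point): middle of the round steel grip bar at the free end of the tray: 12 mm thick, 144 mm long along x (parallel to the hinge), 178 mm from the hinge axis along the tray and 50 mm above it (47 mm above the tray floor), so 80 mm above the worktop with the tray down. It moves with the tray on a circle of radius 185 mm about the hinge axis and may turn between the fingers
- tray_hinge (a point): middle of the tray's hinge axis, 30 mm above the worktop; x lies along the axis, y points from the tray over the hinge to the bed, z up. The jig is fixed to the worktop
- bed_floor (a point): centre of the upper surface of the jig's fixed bed, 80 mm beyond the hinge axis and 18 mm above the worktop; x along the hinge, y away from it. The bed is 178 mm (x) wide and reaches from the hinge to an end wall 73 mm beyond this point; its walls stand 22 mm above its floor
- tray (a joint): angle of the tray: 0 down on its rests, 1.57 upright, 2.1 its stop, leaning over the bed. As it rises the block slides to the stop wall, stands on it, and topples into the bed past upright, at about 1.65 to 1.9. The hinge is stiff (0.4 N m of friction; about 5 N at the bar lift it), so the tray stays at any angle where it is left
- sanding_block: the same sanding block; origin at the middle of its sole

How it is judged:
On the way, in this order (a step that is already met when the one before it is completed fails the run):
1. the block lies sole down and released on the floor of the lowered tray (x of block_centre in the frame of tray_floor between -0.06 and 0.06 m and y of block_centre in the frame of tray_floor between -0.06 and 0.06 m and z of block_centre in the frame of tray_floor between 0.008 and 0.024 m and angle between block_centre's own z axis and vertical below 0.15 rad and value of joint tray below 0.1 rad and contact force between the fingers and sanding_block below 0.3 N), for 0.2 s.
2. with the tray raised, the block has tumbled over into the bed, sole up, untouched by the fingers (value of joint tray above 1 rad and angle between block_centre's own z axis and vertical above 2.6 rad and y of block_centre in the frame of bed_floor above -0.07 m and contact force between the fingers and sanding_block below 0.3 N), for 0.05 s.
At the end, for the whole second after the job is handed in: The block lies at rest and flat (within 8 degrees) in the bed, sole up, its centre over the bed floor and 8 to 24 mm above it, and the tray is down on its rests (below 0.08 rad) (x of block_centre in the frame of bed_floor between -0.07 and 0.07 m and y of block_centre in the frame of bed_floor between -0.062 and 0.06 m and z of block_centre in the frame of bed_floor between 0.008 and 0.024 m and angle between block_centre's own z axis and vertical above 3 rad and value of joint tray below 0.08 rad and linear speed of sanding_block below 0.02 m/s); the robot touches nothing.
It also fails if it takes over 62 s, if anything falls off the work surface, if the arm or the gripper's body presses on something with over 40 N, if the wrist force passes 120 N, or if a joint passes its speed limit or range.

### The arm

A 6-joint arm with a two-finger parallel gripper is mounted at the origin on the work surface; the furniture and walls round the work are solid. World frame = base frame: x ahead of the robot, y to its left, z up, the work surface at z = 0. Lengths are in m, angles in rad, forces in N, time in s.
With the tool pointing down it reaches from about 0.275 to 0.975 m from the base axis. Payload 8.4 kg.
Tool frame: the origin (TCP) lies at the very end of the fingers, on their centre line; the grasp point (between the pads) lies 19 mm behind it; z points along the fingers, y is the line along which they close (so a half turn about z gives the same grasp; the last joint's range is limited). The gripper opens to 92 mm and grips with 3 to 60 N. Pads are 20 mm wide; open, the fingers measure 128 mm over their backs; the gripper's body (75 mm by 189 mm) begins 69 mm behind the grasp point.
Start: joints at [1.202, 0.353, 1.633, -0, 1.155, -0.002], TCP at [0.224, 0.583, 0.215] pointing down, gripper open.
Joint ranges: [-2.63, 2.63], [-0.92, 2.1], [0.06, 2.66], [-1.3, 4.44], [0, 2.69], [-3.02, 3.02]. Speed limits (rad/s): [2.22, 2.22, 2.79, 3.14, 3.14, 3.14].

### API

Orientations are given as a unit quaternion [w, x, y, z].
In Python, from workcell import arm, viewer gives the robot as it stands. The module is installed in compiled form; this text tells all that it offers.
- The arm moves only by the tool servo_tool, never from a script. Its argument "commands" is a list of rows, each a list of 4 numbers: the shift along the tool's x, y, z in mm, then the turn about the tool's z in rad. In form: [[dx, dy, dz, twist], ...]. A call has 1 to 20 rows; each row is the pose to reach, as a shift and turn from the pose commanded when the call began, along the tool's axes at that moment; what a row does not reach only later rows make up. A row lasts 1/12 s, in which the tool goes at most 41.7 mm and 7.16 degrees, less where a joint would pass 70% of its speed; a pose out of reach is approached as far as the arm can. A call with a gripper value outside its range is refused whole. "fingers" is the finger opening in mm, from 0 to 91.9, set as the call begins (left out, the last holds). The fingers move at their own pace and stop on an object; "grip_force" is the grip in N (left out, the last holds). Time passes only in rows, so rows that repeat a pose let the fingers close. It gives the time, the measured TCP pose, the force, the opening and the grip force at its end, in the units of the state.
- arm.observe(): the state, without advancing time (a new reading comes with each control period).
- viewer.grab_frame(name): name is "scene" or "top"; returns the picture (384x512x3 uint8, red, green, blue); there is no depth.
- viewer.get_calibration(name): a dict with "vfov" (degrees; the focal length in pixels is half the picture's height over the tangent of half this angle, whatever the lens; pixels are square), "cx", "cy" (the principal point, pixels), "cam_to_world" (4x4, takes a point from camera to world coordinates). Camera axes: x right, y down, z forward; pixel columns grow to the right and rows downward; lengths in m; the calibration is good to about 2 mm. A picture is of the moment at which its call begins. get_calibration takes no time and is no camera call.
- arm.finish_job(): hands the job in; it is judged then, once.
The state is a dict: "t": time; "joints": joint angles; "qd": joint speeds; "effort": joint torques, N m; "position": TCP position; "tcp_rot": TCP orientation; "force": force on the tool from outside, world axes, zero at the start; "moment": the same for the moment, N m; "width": finger opening in m; "grasp_force": force on a finger pad.
Only numpy, scipy, OpenCV 4.12 (cv2) and the standard library are available. Lean on these libraries where they do the work, as an engineer would, in place of code of your own. Each camera call takes 0.05 s, during which the arm holds its last target. There are 200 camera calls.

## Working session

There is one attempt and no reset: what is moved stays moved. The work goes in short steps, Python scripts to look and compute and a tool call to move; the robot and the scene stay as the last step left them, time stands still between calls to the robot, and variables do not carry over. Pictures are saved under pics/ and viewed, at most 10 in all, crops included, and the job is handed in when it is done.

Besides the shell and the picture viewer there is one more tool, called after "Request:" as a command line: name --pt "numbers of a row" for each row, then --argument value for the rest. servo_tool: Moves the arm, as the interface text tells. Its arguments: {"type":"object","properties":{"commands":{"type":"array"},"fingers":{"type":"number"},"grip_force":{"type":"number"}},"required":["commands"]}

```bash
mkdir -p pics; python3 - <<'E'
from workcell import arm, viewer
import cv2
for n in ("scene","top"):
    cv2.imwrite(f"pics/{n}0.png",viewer.grab_frame(n)[:,:,::-1])
    print(viewer.get_calibration(n))
print(arm.observe())
E
```

```text
{'vfov': 50.86945234342656, 'cx': 254.3909223481968, 'cy': 188.94487980618354, 'cam_to_world': array([[ 5.51278418e-01, -3.65403060e-01,  7.50048472e-01,
        -4.47190974e-01],
       [-8.34321265e-01, -2.41047412e-01,  4.95786417e-01,
        -6.36594679e-01],
       [-3.64630459e-04, -8.99097742e-01, -4.37747779e-01,
         6.60362930e-01],
       [ 0.00000000e+00,  0.00000000e+00,  0.00000000e+00,
         1.00000000e+00]])}
{'vfov': 46.016017144756916, 'cx': 251.24168241014098, 'cy': 188.52245568718007, 'cam_to_world': array([[ 0.22542987, -0.7571727 ,  0.61308309, -0.38874589],
       [-0.97418876, -0.18276401,  0.1324899 , -0.18648168],
       [ 0.01173179, -0.62712584, -0.7788296 ,  1.29603973],
       [ 0.        ,  0.        ,  0.        ,  1.        ]])}
{'t': 0.1, 'joints': array([ 1.20159362e+00,  3.53578997e-01,  1.63405553e+00, -4.90063051e-05,
        1.15520490e+00, -2.42052403e-03]), 'qd': array([ 0.00215099, -0.00129002, -0.00211268,  0.00038979, -0.00028582,
       -0.00028775]), 'effort': array([-1.04430598e-05, -5.94909096e+01, -3.34931731e+01,  6.99511869e-02,
        1.85061683e-02, -4.87160196e-05]), 'position': array([0.22399898, 0.58300114, 0.21394052]), 'tcp_rot': array([-9.31416048e-05,  1.82355065e-01,  9.83232547e-01, -6.16796180e-04]), 'force': array([-0.75677203,  0.46432793, -0.40354339]), 'moment': array([-0.0424446 , -0.06084516, -0.02930841]), 'grasp_force': 0.0, 'width': 0.09201275342175619}
```

View pics/top0.png

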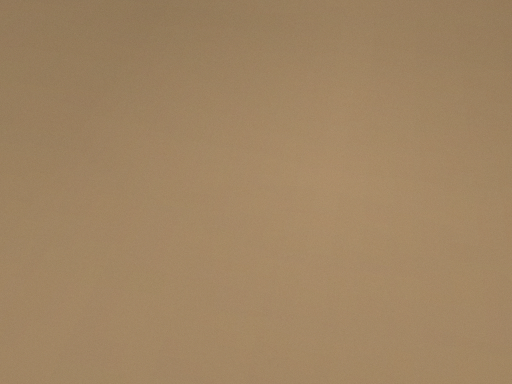

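View pics/scene0.png

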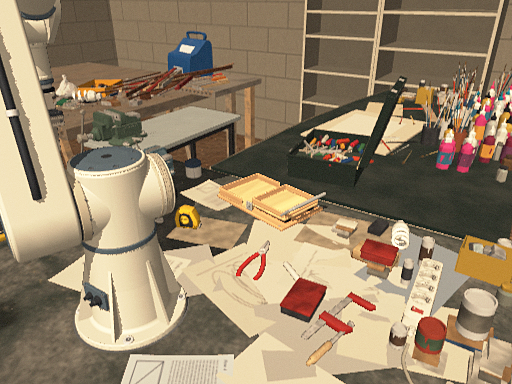

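```bash
cat > h.py <<'E'
from workcell import arm, viewer
import numpy as np, cv2
def ray(n,u,v):
    c=viewer.get_calibration(n);T=np.array(c["cam_to_world"]);f=192/np.tan(np.radians(c["vfov"]/2))
    d=T[:3,:3]@np.array([(u-c["cx"])/f,(v-c["cy"])/f,1]);return T[:3,3],d
def onz(n,u,v,z):
    o,d=ray(n,u,v);return o+d*(z-o[2])/d[2]
def px(n,p):
    c=viewer.get_calibration(n);T=np.linalg.inv(np.array(c["cam_to_world"]));f=192/np.tan(np.radians(c["vfov"]/2))
    q=T[:3,:3]@np.array(p)+T[:3,3];return np.array([c["cx"]+f*q[0]/q[2],c["cy"]+f*q[1]/q[2]])
E
python3 - <<'E'
from h import *
a=cv2.imread("pics/scene0.png")[150:290,180:400]
cv2.imwrite("pics/c1.png",cv2.resize(a,(792,504),interpolation=cv2.INTER_CUBIC))
for p in [(270,198),(346,226),(302,297),(380,252),(345,270),(305,205),(378,228)]: print(p,onz("scene",*p,0).round(3))
t=viewer.grab_frame("top"); print(t.reshape(-1,3).std(0))
E
```

```text
(270, 198) [0.653 0.024 0.   ]
(346, 226) [ 0.621 -0.276  0.   ]
(302, 297) [ 0.251 -0.313  0.   ]
(380, 252) [ 0.54 -0.41  0.  ]
(345, 270) [ 0.408 -0.359  0.   ]
(305, 205) [ 0.675 -0.104  0.   ]
(378, 228) [ 0.664 -0.364  0.   ]
[6.02671831 4.96542837 4.08964013]
```

View pics/c1.png

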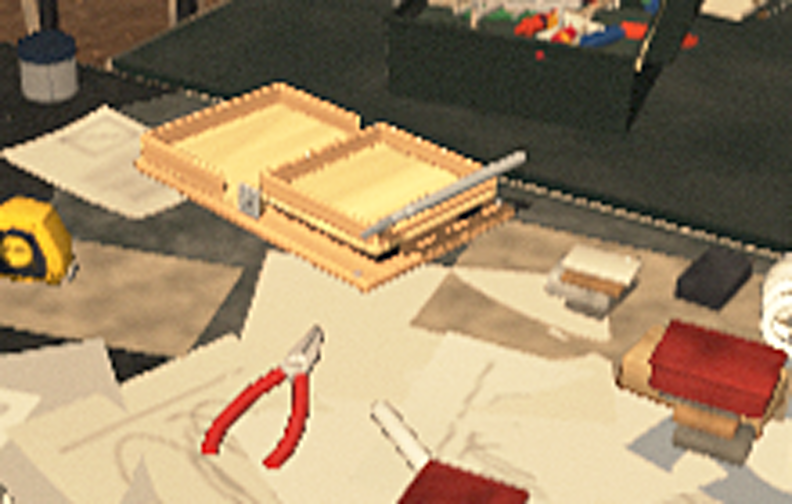

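```bash
python3 - <<'E'
from h import *
S=lambda u,v:(180+u/3.6,150+v/3.6)
a=onz("scene",*S(361,232),.08);b=onz("scene",*S(522,157),.08);print(a,b,np.linalg.norm(a-b))
for q in [(595,275),(713,277),(630,370)]: print(q,onz("scene",*S(*q),.0).round(3))
for q in [(0,0),(511,0),(511,383),(0,383)]: print(q,onz("top",*q,.0).round(3))
a=cv2.imread("pics/top0.png");cv2.imwrite("pics/t1.png",cv2.normalize(cv2.GaussianBlur(a,(5,5),0),None,0,255,cv2.NORM_MINMAX))
E
```

```text
[ 0.44738433 -0.13543744  0.08      ] [ 0.64339839 -0.18717221  0.08      ] 0.2027264078787345
(595, 275) [ 0.617 -0.275  0.   ]
(713, 277) [ 0.671 -0.362  0.   ]
(630, 370) [ 0.497 -0.352  0.   ]
(0, 0) [1.599 1.669 0.   ]
(511, 0) [ 2.297 -1.077  0.   ]
(511, 383) [ 0.13  -0.816  0.   ]
(0, 383) [-0.19   0.545  0.   ]
```

Request:
servo_tool --pt "0 0 -30 0" --pt "0 0 -60 0"

```text
t: 0.32
position: [0.2236, 0.582, 0.2731]
tcp_rot: [-0.0, 0.182, 0.983, -0.002]
force: [0.2, 0.9, 1.2]
width: 0.092
grasp_force: 0.0
```

```bash
python3 - <<'E'
from h import *
c=viewer.get_calibration("scene");print(c["vfov"],c["cam_to_world"][:3,3],px("scene",[0,0,0]),px("scene",arm.observe()["position"]),px("top",[0,0,0]))
a=viewer.grab_frame("scene");t=viewer.grab_frame("top")
cv2.imwrite("pics/st2.png",np.hstack([a,t])[:,:,::-1]);print(a.shape)
cv2.imwrite("pics/st2.png",cv2.resize(np.hstack([a,t])[:,:,::-1],(800,300)))
E
```

```text
50.86945234342656 [-0.44719097 -0.63659468  0.66036293] [132.27611304 307.84721077] [ 49.88020394 128.65383367] [212.42486089 360.63180628]
(384, 512, 3)
```

View pics/st2.png

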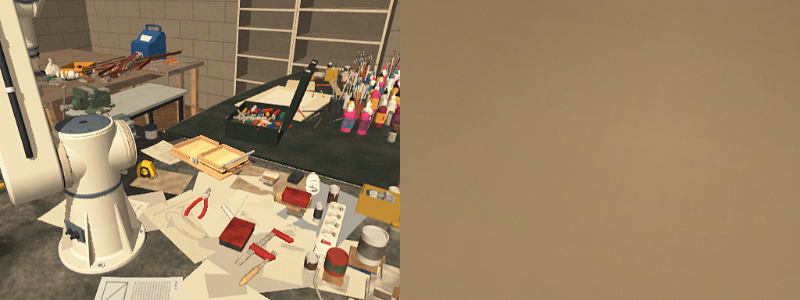

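```bash
python3 - <<'E'
from h import *
a=cv2.imread("pics/scene0.png")[165:235,210:325]
cv2.imwrite("pics/c2.png",cv2.resize(a,(800,487),interpolation=cv2.INTER_CUBIC))
E
```

```text
(no output)
```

View pics/c2.png

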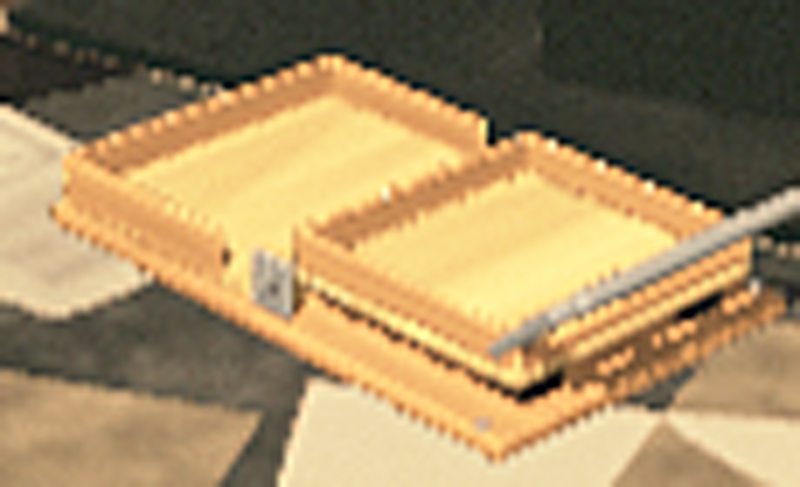

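```bash
python3 - <<'E'
from h import *
S=lambda u,v:(210+u/6.957,165+v/6.957)
P=dict(bedL=(65,155,.04),bedR=(335,60,.04),hR=(485,120,.04),baseBL=(55,210,0),baseFL=(500,460,0),baseFR=(785,300,0),tHL=(300,235,.053),tHR=(525,135,.053),tFR=(750,240,.053),tFL=(515,360,.05),barL=(490,350,.08),barR=(800,197,.08))
W={k:onz("scene",*S(*v[:2]),v[2]) for k,v in P.items()}
for k in W: print(k,W[k].round(3))
n=lambda a,b:(print(a,b,np.linalg.norm(W[a]-W[b]).round(3),np.degrees(np.arctan2(*(W[b]-W[a])[1::-1])).round(1)))
for a,b in [("bedL","bedR"),("bedR","hR"),("baseBL","baseFL"),("baseFL","baseFR"),("tHL","tHR"),("tHR","tFR"),("tHL","tFL"),("tFL","tFR"),("barL","barR")]: n(a,b)
E
```

```text
bedL [0.559 0.177 0.04 ]
bedR [0.735 0.128 0.04 ]
hR [0.713 0.02  0.04 ]
baseBL [0.568 0.193 0.   ]
baseFL [ 0.484 -0.123  0.   ]
baseFR [ 0.688 -0.165  0.   ]
tHL [0.53  0.014 0.053]
tHR [ 0.684 -0.02   0.053]
tFR [ 0.642 -0.165  0.053]
tFL [ 0.488 -0.126  0.05 ]
barL [ 0.443 -0.138  0.08 ]
barR [ 0.645 -0.186  0.08 ]
bedL bedR 0.183 -15.7
bedR hR 0.11 -101.5
baseBL baseFL 0.327 -105.0
baseFL baseFR 0.209 -11.8
tHL tHR 0.158 -12.5
tHR tFR 0.151 -106.3
tHL tFL 0.147 -106.7
tFL tFR 0.159 -14.1
barL barR 0.208 -13.3
```

```bash
python3 - <<'E'
from h import *
for x in np.arange(.3,1.0,.1): print(round(x,1),[tuple(px("scene",[x,y,.02]).astype(int)) for y in (.2,.25,.3,.35,.4,.5,.6)])
g=viewer.get_calibration("top")
t=cv2.imread("pics/top0.png");print(t[::96,::128].tolist())
E
```

```text
0.3 [(np.int64(162), np.int64(221)), (np.int64(151), np.int64(217)), (np.int64(140), np.int64(212)), (np.int64(129), np.int64(208)), (np.int64(119), np.int64(204)), (np.int64(100), np.int64(197)), (np.int64(82), np.int64(190))]
0.4 [(np.int64(184), np.int64(208)), (np.int64(173), np.int64(204)), (np.int64(162), np.int64(200)), (np.int64(152), np.int64(197)), (np.int64(142), np.int64(193)), (np.int64(123), np.int64(186)), (np.int64(105), np.int64(180))]
0.5 [(np.int64(203), np.int64(196)), (np.int64(193), np.int64(193)), (np.int64(182), np.int64(190)), (np.int64(172), np.int64(186)), (np.int64(162), np.int64(183)), (np.int64(143), np.int64(177)), (np.int64(126), np.int64(171))]
0.6 [(np.int64(221), np.int64(186)), (np.int64(210), np.int64(183)), (np.int64(200), np.int64(180)), (np.int64(190), np.int64(177)), (np.int64(180), np.int64(174)), (np.int64(162), np.int64(168)), (np.int64(145), np.int64(163))]
0.7 [(np.int64(237), np.int64(177)), (np.int64(227), np.int64(174)), (np.int64(216), np.int64(171)), (np.int64(207), np.int64(168)), (np.int64(197), np.int64(166)), (np.int64(179), np.int64(161)), (np.int64(162), np.int64(156))]
0.8 [(np.int64(251), np.int64(168)), (np.int64(241), np.int64(166)), (np.int64(231), np.int64(163)), (np.int64(222), np.int64(161)), (np.int64(213), np.int64(158)), (np.int64(195), np.int64(154)), (np.int64(178), np.int64(149))]
0.9 [(np.int64(265), np.int64(160)), (np.int64(255), np.int64(158)), (np.int64(245), np.int64(156)), (np.int64(236), np.int64(153)), (np.int64(227), np.int64(151)), (np.int64(209), np.int64(147)), (np.int64(193), np.int64(143))]
[[[89, 120, 145], [89, 120, 144], [93, 127, 152], [96, 127, 154]], [[94, 126, 150], [93, 124, 151], [98, 133, 160], [100, 133, 162]], [[97, 131, 158], [99, 134, 160], [102, 139, 166], [103, 139, 169]], [[97, 132, 160], [101, 136, 164], [102, 136, 164], [102, 139, 166]]]
```

Request:
servo_tool --pt "-620 -700 -130 0" --pt "-620 -700 -130 0" --pt "-620 -700 -130 0" --pt "-620 -700 -130 0" --pt "-620 -700 -130 0" --pt "-620 -700 -130 0" --pt "-620 -700 -130 0" --pt "-620 -700 -130 0" --pt "-620 -700 -130 0" --pt "-620 -700 -130 0" --pt "-620 -700 -130 0" --pt "-620 -700 -130 0" --pt "-620 -700 -130 0" --pt "-620 -700 -130 0" --pt "-620 -700 -130 0" --pt "-620 -700 -130 0" --pt "-620 -700 -130 0" --pt "-620 -700 -130 0" --pt "-620 -700 -130 0" --pt "-620 -700 -130 0"

```text
t: 2.08
position: [0.5134, -0.1918, 0.3889]
tcp_rot: [-0.0, 0.183, 0.983, 0.0]
force: [1.9, 0.4, 0.5]
width: 0.0915
grasp_force: 0.0
```

```bash
python3 - <<'E'
from h import *
a=viewer.grab_frame("scene");t=viewer.grab_frame("top")
cv2.imwrite("pics/s3.png",a[:,:,::-1]);cv2.imwrite("pics/t3.png",t[:,:,::-1])
print(t.reshape(-1,3).std(0))
cv2.imwrite("pics/st3.png",cv2.resize(np.hstack([a,t])[:,:,::-1],(800,300)))
E
```

```text
[6.02214941 4.96137269 4.080924  ]
```

View pics/st3.png

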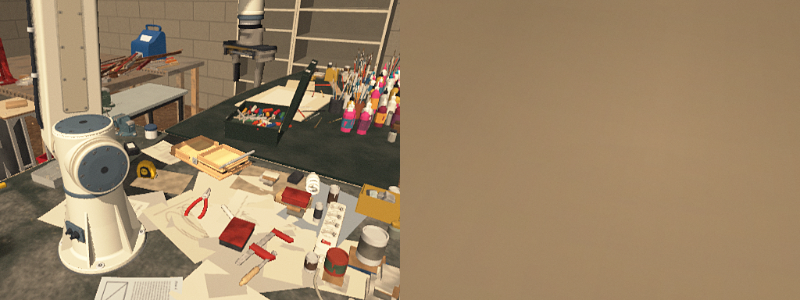

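```bash
python3 - <<'E'
from h import *
a=cv2.imread("pics/s3.png");r=lambda x,s:cv2.resize(x,s,interpolation=cv2.INTER_CUBIC)
R=r(a[205:280,320:400],(480,450));L=r(a[165:215,147:200],(318,300))
m=np.zeros((450,800,3),np.uint8);m[:,:480]=R;m[:300,482:]=L
cv2.imwrite("pics/m4.png",m)
E
```

```text
(no output)
```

View pics/m4.png

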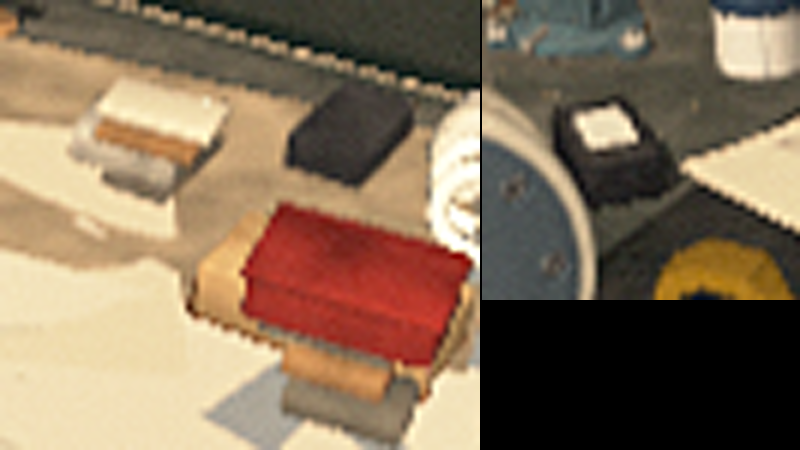

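```bash
python3 - <<'E'
from h import *
R=lambda u,v,z:onz("scene",320+u/6,205+v/6,z)
L=lambda u,v,z:onz("scene",147+(u-482)/6,165+v/6,z)
d=lambda a,b:np.linalg.norm(a-b).round(3)
def rep(n,*p): print(n,[x.round(3).tolist() for x in p],[d(p[i],p[i+1]) for i in range(len(p)-1)])
rep("woodbase",R(190,310,0),R(430,395,0))
rep("wood top",R(195,270,.03),R(265,210,.03))
for z in(.03,.05,.06): rep("red top",R(245,270,z),R(285,205,z),R(470,260,z),R(435,320,z),R(245,270,z))
rep("red bottom",R(245,315,.03),R(430,360,.03))
rep("white",R(95,122,.03),R(125,80,.03),R(225,98,.03),R(205,140,.03))
rep("whitebase",R(70,150,.0),R(170,195,.0))
rep("blackR",R(290,150,.03),R(345,85,.03),R(412,105,.03),R(360,180,.0))
rep("adapter",L(590,205,0),L(690,185,0)); rep("adtop",L(555,110,.032),L(630,95,.032),L(675,155,.032),L(590,170,.032))
for z in(.0,.03): rep("red1",*[onz("scene",*p,z) for p in [(298,277),(327,285),(308,319),(280,307),(298,277)]])
a=cv2.imread("pics/s3.png");m=cv2.resize(a[262:328,268:340],(504,462),interpolation=cv2.INTER_CUBIC);cv2.imwrite("pics/m5.png",m)
hs=cv2.cvtColor(a,cv2.COLOR_BGR2HSV)
for n,u,v in [("red2",375,253),("red2side",380,262),("red1",302,292),("red1side",296,312),("woodL",355,248),("trayfloor",290,198)]: print(n,a[v-1:v+2,u-1:u+2].mean((0,1))[::-1].round(),hs[v,u])
E
```

```text
woodbase [[0.474, -0.351, 0.0], [0.472, -0.463, 0.0]] [np.float64(0.112)]
wood top [[0.463, -0.355, 0.03], [0.529, -0.364, 0.03]] [np.float64(0.066)]
red top [[0.476, -0.374, 0.03], [0.538, -0.37, 0.03], [0.54, -0.457, 0.03], [0.485, -0.457, 0.03], [0.476, -0.374, 0.03]] [np.float64(0.062), np.float64(0.086), np.float64(0.055), np.float64(0.084)]
red top [[0.446, -0.382, 0.05], [0.507, -0.379, 0.05], [0.509, -0.462, 0.05], [0.455, -0.463, 0.05], [0.446, -0.382, 0.05]] [np.float64(0.06), np.float64(0.083), np.float64(0.053), np.float64(0.081)]
red top [[0.432, -0.386, 0.06], [0.491, -0.383, 0.06], [0.493, -0.465, 0.06], [0.44, -0.465, 0.06], [0.432, -0.386, 0.06]] [np.float64(0.059), np.float64(0.082), np.float64(0.053), np.float64(0.08)]
red bottom [[0.442, -0.386, 0.03], [0.455, -0.464, 0.03]] [np.float64(0.079)]
white [[0.559, -0.265, 0.03], [0.607, -0.261, 0.03], [0.618, -0.311, 0.03], [0.573, -0.317, 0.03]] [np.float64(0.048), np.float64(0.051), np.float64(0.045)]
whitebase [[0.574, -0.248, 0.0], [0.562, -0.307, 0.0]] [np.float64(0.06)]
blackR [[0.587, -0.356, 0.03], [0.664, -0.3
[... 258 characters left out ...]
, [0.429, 0.315, 0.032]] [np.float64(0.047), np.float64(0.094), np.float64(0.05)]
red1 [[0.313, -0.269, 0.0], [0.325, -0.344, 0.0], [0.193, -0.358, 0.0], [0.192, -0.286, 0.0], [0.313, -0.269, 0.0]] [np.float64(0.077), np.float64(0.133), np.float64(0.072), np.float64(0.122)]
red1 [[0.279, -0.285, 0.03], [0.29, -0.358, 0.03], [0.164, -0.37, 0.03], [0.163, -0.302, 0.03], [0.279, -0.285, 0.03]] [np.float64(0.073), np.float64(0.127), np.float64(0.069), np.float64(0.117)]
red2 [183.  58.  45.] [  3 191 191]
red2side [153.  55.  44.] [  2 191 159]
red1 [146.  45.  36.] [  2 195 145]
red1side [101.  51.  43.] [  3 139  99]
woodL [232. 184. 117.] [ 18 131 237]
trayfloor [252. 226. 142.] [ 23 115 253]
```

View pics/m5.png

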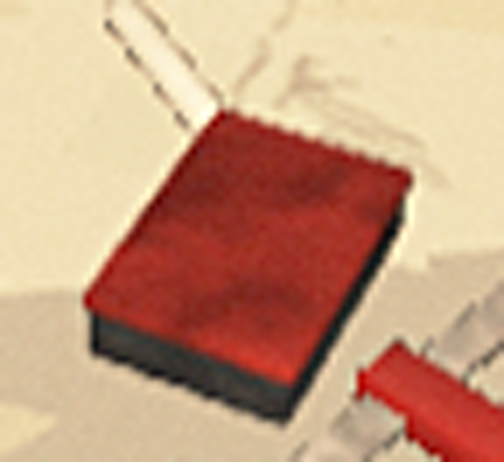

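Request:
servo_tool --pt "-51 -169 0 0.62" --pt "-51 -169 50 1.24" --pt "-51 -169 100 1.24" --pt "-51 -169 200 1.24" --pt "-51 -169 240 1.24" --pt "-51 -169 240 1.24" --pt "-51 -169 240 1.24" --pt "-51 -169 240 1.24" --pt "-51 -169 240 1.24" --pt "-51 -169 240 1.24" --pt "-51 -169 240 1.24" --pt "-51 -169 240 1.24" --pt "-51 -169 240 1.24" --fingers 84 --grip_force 30

```text
t: 3.27
position: [0.5006, -0.3653, 0.1496]
tcp_rot: [0.0, 0.718, 0.696, 0.0]
force: [-0.7, -0.2, 0.4]
width: 0.0841
grasp_force: 0.0
```

```bash
python3 - <<'E'
from h import *
s=arm.observe();print(s["t"],s["position"],s["tcp_rot"],s["joints"],s["force"])
a=viewer.grab_frame("scene");cv2.imwrite("pics/s6.png",a[:,:,::-1])
cv2.imwrite("pics/c6.png",cv2.resize(a[170:300,300:430][:,:,::-1],(600,600),interpolation=cv2.INTER_CUBIC))
E
```

```text
3.2667 [ 0.50060281 -0.36532539  0.14962486] [2.16607940e-04 7.18254745e-01 6.95780188e-01 6.64966081e-05] [-6.32882645e-01  4.10763363e-01  1.70386490e+00  6.83799771e-05
  1.02651501e+00 -6.01132878e-01] [-0.71263363 -0.21591958  0.40303574]
```

View pics/c6.png

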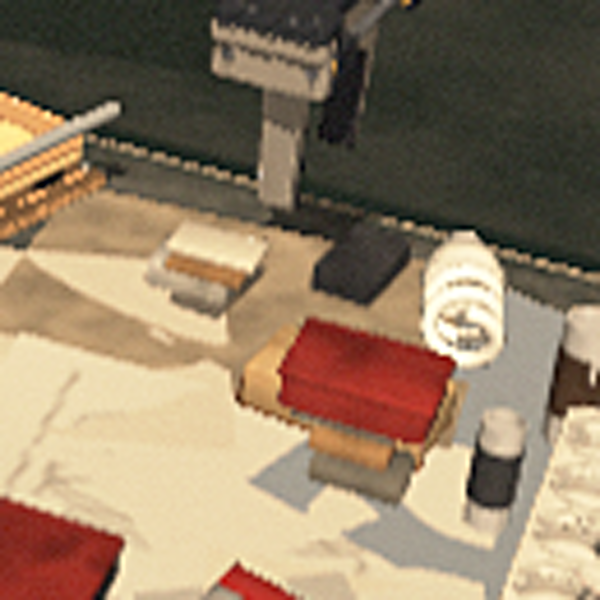

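Request:
servo_tool --pt "3 0 40 0" --pt "3 0 75 0" --pt "3 0 95 0" --pt "3 0 110 0" --pt "3 0 122 0" --pt "3 0 132 0" --pt "3 0 140 0" --pt "3 0 142 0" --pt "3 0 142 0"

```text
t: 4.07
position: [0.5006, -0.3627, 0.0073]
tcp_rot: [-0.0, 0.72, 0.694, -0.0]
force: [0.6, -0.7, 0.3]
width: 0.0844
grasp_force: 0.0
```

Request:
servo_tool --pt "0 0 0 0" --pt "0 0 0 0" --pt "0 0 0 0" --pt "0 0 0 0" --pt "0 0 0 0" --pt "0 0 0 0" --fingers 40 --grip_force 40

```text
t: 4.57
position: [0.5008, -0.3629, 0.008]
tcp_rot: [0.0, 0.72, 0.694, 0.0]
force: [-1.4, -0.1, 5.6]
width: 0.0598
grasp_force: 39.9
```

Request:
servo_tool --pt "0 0 -2 0" --pt "10 0 -3 0" --pt "25 -5 -3 0" --pt "50 -20 -3 0" --pt "75 -40 -3 0" --pt "95 -50 -3 0" --pt "105 -50 -3 0" --pt "110 -50 -3 0" --pt "110 -50 -3 0"

```text
t: 5.32
position: [0.4555, -0.2504, 0.0106]
tcp_rot: [0.0, 0.719, 0.695, 0.0]
force: [-0.3, 0.5, -0.6]
width: 0.06
grasp_force: 39.9
```

```bash
python3 - <<'E'
from h import *
a=viewer.grab_frame("scene");cv2.imwrite("pics/s7.png",a[:,:,::-1])
cv2.imwrite("pics/c7.png",cv2.resize(a[170:300,290:430][:,:,::-1],(646,600),interpolation=cv2.INTER_CUBIC))
E
```

```text
(no output)
```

View pics/c7.png

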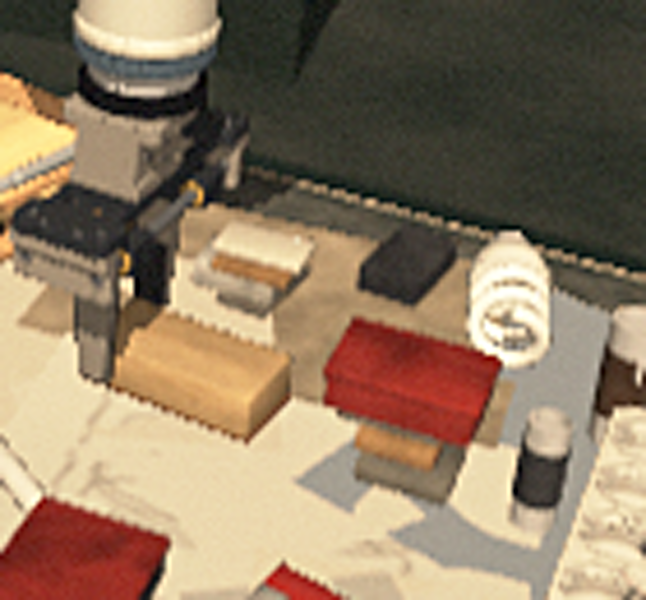

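```bash
python3 - <<'E'
from h import *
S=lambda u,v:(290+u/4.614,170+v/4.614)
for u,v,z in [(248,440,.003),(248,405,.033),(290,358,.033),(150,313,.033),(290,392,.003)]: print(onz("scene",*S(u,v),z).round(4))
E
```

```text
[ 0.4209 -0.3496  0.003 ]
[ 0.4122 -0.35    0.033 ]
[ 0.4704 -0.3526  0.033 ]
[ 0.4695 -0.2627  0.033 ]
[ 0.4798 -0.3523  0.003 ]
```

Request:
servo_tool --pt "0 0 3 0" --pt "0 0 3 0" --pt "0 0 3 0"

```text
t: 5.62
position: [0.4561, -0.252, 0.0078]
tcp_rot: [0.001, 0.72, 0.694, 0.001]
force: [2.1, 3.5, 7.0]
width: 0.0601
grasp_force: 39.9
```

Request:
servo_tool --pt "0 0 0 0" --pt "0 0 0 0" --pt "0 0 0 0" --pt "0 0 0 0" --fingers 76

```text
t: 5.95
position: [0.4545, -0.2513, 0.0071]
tcp_rot: [-0.0, 0.72, 0.694, -0.0]
force: [-0.6, -0.8, -0.4]
width: 0.0765
grasp_force: 0.0
```

Request:
servo_tool --pt "-20 0 0 0" --pt "-40 0 0 0" --pt "-44 0 0 0" --pt "-44 0 0 0" --pt "-44 0 0 0"

```text
t: 6.37
position: [0.4525, -0.2946, 0.0071]
tcp_rot: [-0.0, 0.72, 0.694, -0.0]
force: [0.5, 0.0, -0.0]
width: 0.0758
grasp_force: 0.0
```

Request:
servo_tool --pt "0 0 0 0" --pt "0 0 0 0" --pt "0 0 0 0" --pt "0 0 0 0" --pt "0 0 0 0" --fingers 40 --grip_force 30

```text
t: 6.78
position: [0.4529, -0.2946, 0.0073]
tcp_rot: [-0.0, 0.72, 0.694, -0.0]
force: [0.6, 1.3, -0.5]
width: 0.0601
grasp_force: 29.8
```

Request:
servo_tool --pt "0 0 -20 0" --pt "0 0 -60 0" --pt "0 0 -100 0" --pt "0 0 -140 0" --pt "0 0 -140 0"

```text
t: 7.2
position: [0.4566, -0.2972, 0.1546]
tcp_rot: [0.005, 0.72, 0.694, 0.001]
force: [1.9, -1.6, -0.5]
width: 0.0598
grasp_force: 29.8
```

Request:
servo_tool --pt "225 125 0 -1.36" --pt "225 125 0 -1.36" --pt "225 125 0 -1.36" --pt "225 125 0 -1.36" --pt "225 125 0 -1.36" --pt "225 125 0 -1.36" --pt "225 125 0 -1.36" --pt "225 125 0 -1.36" --pt "225 125 0 -1.36" --pt "225 125 0 -1.36" --pt "225 125 0 -1.36" --pt "225 125 0 -1.36" --pt "225 125 0 -1.36"

```text
t: 8.28
position: [0.5857, -0.0744, 0.1469]
tcp_rot: [-0.0, 0.125, 0.992, 0.0]
force: [0.3, -0.7, -0.6]
width: 0.06
grasp_force: 29.8
```

```bash
python3 - <<'E'
from h import *
from scipy.spatial.transform import Rotation as Ro
s=arm.observe();q=s["tcp_rot"];R=Ro.from_quat([q[1],q[2],q[3],q[0]]).as_matrix()
print(s["t"],s["position"].round(4),np.degrees(np.arctan2(R[1,1],R[0,1])),s["joints"].round(2),s["force"].round(1),s["width"])
E
```

```text
8.2833 [ 0.5857 -0.0744  0.1469] 75.66080310926405 [-0.13  0.37  1.77  0.    1.   -1.45] [ 0.3 -0.7 -0.6] 0.05998253971745278
```

Now lower to z ≈ 0.042.

Request:
servo_tool --pt "0 0 35 0" --pt "0 0 65 0" --pt "0 0 85 0" --pt "0 0 95 0" --pt "0 0 100 0" --pt "0 0 103 0" --pt "0 0 105 0" --pt "0 0 105 0"

```text
t: 8.95
position: [0.5867, -0.0746, 0.0431]
tcp_rot: [0.001, 0.123, 0.992, -0.0]
force: [-0.1, -0.3, 0.1]
width: 0.0602
grasp_force: 29.8
```

Request:
servo_tool --pt "0 0 1 0" --pt "0 0 2 0" --pt "0 0 2 0"

```text
t: 9.2
position: [0.5863, -0.0746, 0.0408]
tcp_rot: [0.0, 0.123, 0.992, -0.0]
force: [-0.8, 0.4, -0.8]
width: 0.0598
grasp_force: 29.8
```

Request:
servo_tool --pt "0 0 0 0" --pt "0 0 0 0" --pt "0 0 0 0" --pt "0 0 0 0" --fingers 76

```text
t: 9.53
position: [0.5861, -0.0746, 0.0405]
tcp_rot: [0.0, 0.123, 0.992, -0.0]
force: [-0.5, 0.3, 0.3]
width: 0.0758
grasp_force: 0.0
```

Request:
servo_tool --pt "0 0 -20 0" --pt "0 0 -50 0" --pt "0 0 -90 0" --pt "0 0 -130 0" --pt "0 0 -130 0"

```text
t: 9.95
position: [0.5903, -0.0751, 0.1781]
tcp_rot: [0.006, 0.123, 0.992, -0.0]
force: [2.0, 0.0, 1.4]
width: 0.0759
grasp_force: 0.0
```

```bash
python3 - <<'E'
from h import *
a=viewer.grab_frame("scene");cv2.imwrite("pics/s8.png",a[:,:,::-1])
for w in [(.586,-.074,.033),(.56,-.175,.08),(.606,-.003,.03)]: print(px("scene",w).round(1))
# steel-grey bar: low saturation pixels in the jig window
hs=cv2.cvtColor(a,cv2.COLOR_RGB2HSV)
for v in range(188,222): print(v,''.join('#' if hs[v,u,1]<45 else '.' for u in range(270,335)))
E
```

```text
[284.9 204.4]
[309.9 202.8]
[269.7 197.5]
188 ..............................##..#......#.#....#..#........#....
189 ...............................#...##.#.##...................#.#.
190 ..................................#.##.....##.........#..#..#....
191 .....................................###...##....##....#.....#...
192 .......................................##....#....#.....##.......
193 ..........................................##.#....#..........#...
194 ............................................##..........#####....
195 .......................................................#.....#.#.
196 ......................................................#..........
197 .........................................................#.......
198 ..........................................##..####....#.#.##.....
199 ........................................#...##......#....#..##.#.
200 ......................................#...##...............#..#..
201 ........................................##.......#............##.
202 ......................................##........###..............
203 ....
[... 621 characters left out ...]

212 ...............##................................................
213 .............####................................................
214 ............##...................................................
215 ...........#.....................................................
216 .................................................................
217 .................................................................
218 ......................................##.........................
219 .....................................#...........................
220 ..................#..............................................
221 ...............#.................#...............................
```

Request:
servo_tool --pt "2 -40 0 0" --pt "2 -80 0 0" --pt "2 -96 0 0" --pt "2 -96 0 0" --pt "2 -96 40 0" --pt "2 -96 75 0" --pt "2 -96 95 0" --pt "2 -96 105 0" --pt "2 -96 110 0" --pt "2 -96 110 0" --fingers 44

```text
t: 10.83
position: [0.5602, -0.1665, 0.0594]
tcp_rot: [-0.001, 0.123, 0.992, 0.0]
force: [1.0, 0.8, -1.1]
width: 0.0437
grasp_force: 0.0
```

Request:
servo_tool --pt "0 0 0 0" --pt "0 0 0 0" --pt "0 0 0 0" --pt "0 0 0 0" --pt "0 0 0 0" --pt "0 0 0 0" --pt "0 0 0 0" --fingers 0 --grip_force 8

```text
t: 11.42
position: [0.5619, -0.1648, 0.0614]
tcp_rot: [0.001, 0.124, 0.992, 0.002]
force: [3.9, 15.8, 3.2]
width: 0.0138
grasp_force: 8.0
```

```bash
python3 - <<'E'
from h import *
s=arm.observe();print(s["t"],s["position"].round(4),s["force"].round(1),s["width"],s["joints"].round(2))
E
```

```text
11.4167 [ 0.5619 -0.1648  0.0614] [ 3.9 15.8  3.2] 0.013789369657026455 [-0.29  0.48  1.84  0.01  0.83 -1.62]
```

Request:
servo_tool --pt "0 2 0 0" --pt "0 3 0 0" --pt "0 3 0 0" --pt "0 3 0 0" --pt "0 3 0 0"

```text
t: 11.83
position: [0.5622, -0.1637, 0.0613]
tcp_rot: [0.001, 0.123, 0.992, 0.0]
force: [1.4, 7.3, 7.1]
width: 0.0117
grasp_force: 8.0
```

```bash
python3 - <<'E'
import numpy as np
p=np.arctan2(50,-178)
f=lambda a:np.array([184.9*np.cos(p-a)+178,-(184.9*np.sin(p-a)-50)])
def seg(a0,a1,n):
    print([[0,int(x[0].round()),int(x[1].round()),0] for x in (f(a)-f(a0) for a in np.linspace(a0,a1,n+1)[1:])])
seg(0,.2,6);seg(.2,1.0,18);seg(1.0,1.6,18);seg(1.6,1.95,16)
E
```

```text
[[0, 2, -6, 0], [0, 4, -12, 0], [0, 6, -18, 0], [0, 8, -23, 0], [0, 11, -29, 0], [0, 13, -34, 0]]
[[0, 4, -7, 0], [0, 8, -14, 0], [0, 13, -21, 0], [0, 18, -28, 0], [0, 23, -34, 0], [0, 28, -40, 0], [0, 34, -46, 0], [0, 40, -52, 0], [0, 46, -57, 0], [0, 52, -63, 0], [0, 59, -67, 0], [0, 66, -72, 0], [0, 73, -76, 0], [0, 80, -80, 0], [0, 87, -84, 0], [0, 95, -87, 0], [0, 103, -90, 0], [0, 110, -92, 0]]
[[0, 6, -2, 0], [0, 12, -3, 0], [0, 18, -5, 0], [0, 24, -6, 0], [0, 30, -7, 0], [0, 36, -7, 0], [0, 42, -8, 0], [0, 49, -8, 0], [0, 55, -8, 0], [0, 61, -8, 0], [0, 67, -8, 0], [0, 73, -7, 0], [0, 79, -6, 0], [0, 85, -5, 0], [0, 91, -4, 0], [0, 97, -3, 0], [0, 103, -1, 0], [0, 109, 0, 0]]
[[0, 4, 1, 0], [0, 8, 3, 0], [0, 11, 4, 0], [0, 15, 5, 0], [0, 19, 7, 0], [0, 23, 9, 0], [0, 26, 10, 0], [0, 30, 12, 0], [0, 33, 14, 0], [0, 37, 16, 0], [0, 40, 18, 0], [0, 44, 20, 0], [0, 47, 23, 0], [0, 51, 25, 0], [0, 54, 27, 0], [0, 57, 30, 0]]
```

Request:
servo_tool --pt "0 1 0 0" --pt "0 2 0 0" --pt "0 2 0 0" --grip_force 20

```text
t: 12.08
position: [0.5622, -0.1636, 0.0613]
tcp_rot: [0.001, 0.123, 0.992, -0.001]
force: [-1.6, -3.9, 6.4]
width: 0.0112
grasp_force: 20.0
```

Request:
servo_tool --pt "0 2 -6 0" --pt "0 4 -12 0" --pt "0 6 -18 0" --pt "0 8 -23 0" --pt "0 11 -29 0" --pt "0 13 -34 0" --pt "0 13 -34 0"

```text
t: 12.67
position: [0.5653, -0.1511, 0.0954]
tcp_rot: [0.001, 0.123, 0.992, -0.001]
force: [-1.1, -6.8, 3.3]
width: 0.0111
grasp_force: 20.0
```

Request:
servo_tool --pt "0 4 -7 0" --pt "0 8 -14 0" --pt "0 13 -21 0" --pt "0 18 -28 0" --pt "0 23 -34 0" --pt "0 28 -40 0" --pt "0 34 -46 0" --pt "0 40 -52 0" --pt "0 46 -57 0" --pt "0 52 -63 0" --pt "0 59 -67 0" --pt "0 66 -72 0" --pt "0 73 -76 0" --pt "0 80 -80 0" --pt "0 87 -84 0" --pt "0 95 -87 0" --pt "0 103 -90 0" --pt "0 110 -92 0" --pt "0 110 -92 0"

```text
t: 14.25
position: [0.5919, -0.044, 0.1889]
tcp_rot: [0.001, 0.123, 0.992, -0.001]
force: [-8.6, -4.1, 21.1]
width: 0.0115
grasp_force: 20.0
```

Request:
servo_tool --pt "0 6 -2 0" --pt "0 12 -3 0" --pt "0 18 -5 0" --pt "0 24 -6 0" --pt "0 30 -7 0" --pt "0 36 -7 0" --pt "0 42 -8 0" --pt "0 49 -8 0" --pt "0 55 -8 0" --pt "0 61 -8 0" --pt "0 67 -8 0" --pt "0 73 -7 0" --pt "0 79 -6 0" --pt "0 85 -5 0" --pt "0 91 -4 0" --pt "0 97 -3 0" --pt "0 103 -1 0" --pt "0 109 0 0" --pt "0 109 0 0" --grip_force 10

```text
t: 15.83
position: [0.6187, 0.0638, 0.1856]
tcp_rot: [-0.0, 0.123, 0.992, 0.0]
force: [1.8, 1.2, -3.1]
width: 0.0111
grasp_force: 10.0
```

```bash
python3 - <<'E'
from h import *
s=arm.observe();print(s["t"],s["position"].round(4),s["force"].round(1),s["moment"].round(2),s["width"],s["joints"].round(2))
a=viewer.grab_frame("scene");cv2.imwrite("pics/s9.png",a[:,:,::-1])
E
```

```text
15.8333 [0.6187 0.0638 0.1856] [ 1.8  1.2 -3.1] [ 0.1  -0.44  0.02] 0.011123634289744938 [ 0.1   0.38  1.67  0.    1.1  -1.22]
```

Request:
servo_tool --pt "0 4 1 0" --pt "0 8 3 0" --pt "0 11 4 0" --pt "0 15 5 0" --pt "0 19 7 0" --pt "0 23 9 0" --pt "0 26 10 0" --pt "0 30 12 0" --pt "0 33 14 0" --pt "0 37 16 0" --pt "0 40 18 0" --pt "0 44 20 0" --pt "0 47 23 0" --pt "0 51 25 0" --pt "0 54 27 0" --pt "0 57 30 0" --pt "0 57 30 0" --pt "0 57 30 0" --pt "0 57 30 0" --pt "0 57 30 0"

```text
t: 17.55
position: [0.6324, 0.1184, 0.1564]
tcp_rot: [0.0, 0.123, 0.992, 0.0]
force: [-1.1, 4.5, 1.6]
width: 0.0115
grasp_force: 10.0
```

```bash
python3 - <<'E'
from h import *
s=arm.observe();print(s["t"],s["position"].round(4),s["force"].round(1),s["width"],s["joints"].round(2))
a=viewer.grab_frame("scene");cv2.imwrite("pics/s10.png",a[:,:,::-1])
hs=cv2.cvtColor(a,cv2.COLOR_RGB2HSV)
r=((hs[...,0]<8)|(hs[...,0]>172))&(hs[...,1]>110)&(hs[...,2]>40)
print(px("scene",(.62,.08,.048)))
print(hs[...,:][170:200:3,220:300:5].tolist() if 0 else '')
for v in range(165,215): print(v,''.join('#' if r[v,u] else '.' for u in range(200,330)))
E
```

```text
17.55 [0.6324 0.1184 0.1564] [-1.1  4.5  1.6] 0.011508799135622062 [ 0.18  0.44  1.64  0.    1.06 -1.14]
[251.74606126 185.50990388]

165 .................................................................................................................................#
166 .................................................................................................................................#
167 ..................................................................................................................................
168 ..................................................................................................................................
169 ..................................................................................................................................
170 ..................................................................................................................................
171 ..................................................................................................................................
172 .................
[... 5083 characters left out ...]
.........................
210 ..................................................................................................................................
211 ..................................................................................................................................
212 ..................................................................................................................................
213 ..................................................................................................................................
214 ..................................................................................................................................
```

Request:
servo_tool --pt "0 4 3 0" --pt "0 8 6 0" --pt "0 11 9 0" --pt "0 14 12 0" --pt "0 14 12 0" --pt "0 14 12 0" --pt "0 14 12 0"

```text
t: 18.18
position: [0.6357, 0.1319, 0.144]
tcp_rot: [-0.0, 0.123, 0.992, 0.0]
force: [-1.7, 5.2, 1.1]
width: 0.0112
grasp_force: 10.0
```

```bash
python3 - <<'E'
import numpy as np
p=np.arctan2(50,-178)
f=lambda a:np.array([184.9*np.cos(p-a)+178,-(184.9*np.sin(p-a)-50)])
def seg(a0,a1,n):
    print([[0,int(x[0].round()),int(x[1].round()),0] for x in (f(a)-f(a0) for a in np.linspace(a0,a1,n+1)[1:])])
seg(2.05,1.5,18);seg(1.5,.7,19);seg(.7,0.,19)
E
```

```text
[[0, -4, -4, 0], [0, -8, -7, 0], [0, -13, -11, 0], [0, -17, -14, 0], [0, -22, -18, 0], [0, -27, -21, 0], [0, -32, -24, 0], [0, -36, -27, 0], [0, -41, -29, 0], [0, -46, -32, 0], [0, -52, -34, 0], [0, -57, -36, 0], [0, -62, -38, 0], [0, -67, -40, 0], [0, -73, -42, 0], [0, -78, -44, 0], [0, -84, -45, 0], [0, -89, -46, 0]]
[[0, -8, -1, 0], [0, -15, -2, 0], [0, -23, -3, 0], [0, -31, -4, 0], [0, -39, -4, 0], [0, -46, -4, 0], [0, -54, -3, 0], [0, -62, -2, 0], [0, -70, -1, 0], [0, -77, 1, 0], [0, -85, 2, 0], [0, -92, 5, 0], [0, -100, 7, 0], [0, -107, 10, 0], [0, -114, 13, 0], [0, -121, 16, 0], [0, -128, 20, 0], [0, -135, 24, 0], [0, -141, 28, 0]]
[[0, -6, 4, 0], [0, -11, 8, 0], [0, -16, 12, 0], [0, -21, 17, 0], [0, -26, 22, 0], [0, -31, 27, 0], [0, -36, 32, 0], [0, -40, 37, 0], [0, -44, 42, 0], [0, -48, 48, 0], [0, -52, 53, 0], [0, -55, 59, 0], [0, -59, 65, 0], [0, -62, 71, 0], [0, -65, 77, 0], [0, -67, 84, 0], [0, -70, 90, 0], [0, -72, 96, 0], [0, -74, 103, 0]]
```

Request:
servo_tool --pt "0 -4 -4 0" --pt "0 -8 -7 0" --pt "0 -13 -11 0" --pt "0 -17 -14 0" --pt "0 -22 -18 0" --pt "0 -27 -21 0" --pt "0 -32 -24 0" --pt "0 -36 -27 0" --pt "0 -41 -29 0" --pt "0 -46 -32 0" --pt "0 -52 -34 0" --pt "0 -57 -36 0" --pt "0 -62 -38 0" --pt "0 -67 -40 0" --pt "0 -73 -42 0" --pt "0 -78 -44 0" --pt "0 -84 -45 0" --pt "0 -89 -46 0"

```text
t: 19.68
position: [0.6145, 0.0447, 0.1912]
tcp_rot: [0.001, 0.123, 0.992, 0.0]
force: [-0.6, 4.5, 5.4]
width: 0.0117
grasp_force: 10.0
```

Request:
servo_tool --pt "0 -8 -1 0" --pt "0 -15 -2 0" --pt "0 -23 -3 0" --pt "0 -31 -4 0" --pt "0 -39 -4 0" --pt "0 -46 -4 0" --pt "0 -54 -3 0" --pt "0 -62 -2 0" --pt "0 -70 -1 0" --pt "0 -77 1 0" --pt "0 -85 2 0" --pt "0 -92 5 0" --pt "0 -100 7 0" --pt "0 -107 10 0" --pt "0 -114 13 0" --pt "0 -121 16 0" --pt "0 -128 20 0" --pt "0 -135 24 0" --pt "0 -141 28 0"

```text
t: 21.27
position: [0.5792, -0.0922, 0.1617]
tcp_rot: [-0.0, 0.123, 0.992, -0.0]
force: [3.7, 1.4, 1.0]
width: 0.0115
grasp_force: 10.0
```

```bash
python3 - <<'E'
from h import *
a=viewer.grab_frame("scene");cv2.imwrite("pics/s11.png",a[:,:,::-1])
hs=cv2.cvtColor(a,cv2.COLOR_RGB2HSV)
r=((hs[...,0]<8)|(hs[...,0]>172))&(hs[...,1]>110)&(hs[...,2]>40)
for v in range(165,210): print(v,''.join('#' if r[v,u] else '.' for u in range(205,300)))
E
```

```text
165 ...............................................................................................
166 ...............................................................................................
167 ...............................................................................................
168 ...............................................................................................
169 ...............................................................................................
170 ...............................................................................................
171 ...............................................................................................
172 ...............................................................................................
173 ...............................................................................................
174 ...............................................................................................
175 ...............................................................................................

[... 2699 characters left out ...]

203 ...............................................................................................
204 ...............................................................................................
205 ...............................................................................................
206 ...............................................................................................
207 ...............................................................................................
208 ...............................................................................................
209 ...............................................................................................
```

```bash
python3 - <<'E'
from h import *
for n in("s3","s8","s11"):
    a=cv2.cvtColor(cv2.imread(f"pics/{n}.png"),cv2.COLOR_BGR2HSV)
    print(n)
    for v in range(168,212,2): print(v,' '.join(f"{a[v,u,0]:2d}/{a[v,u,2]//10:2d}" for u in range(213,305,5)))
E
```

```text
s3
168 56/ 4 22/ 5 24/ 6 33/ 6 33/ 5 25/ 5 42/ 5 30/ 5 40/ 5 33/ 5 35/ 5 30/ 5 41/ 5 36/ 4 32/ 5 57/ 5 46/ 5 30/ 3 51/ 4
170 24/ 8 67/ 4 39/ 5 28/ 6 38/ 5 41/ 6 40/ 5 43/ 5 36/ 5 36/ 5 36/ 5 32/ 5 28/ 5 21/ 6 38/ 6 54/ 4 42/ 4 35/ 4 51/ 4
172 23/ 6 13/ 7 18/ 7 60/ 4 43/ 6 20/ 6 43/ 5 36/ 6 40/ 5 63/ 5 46/ 5 30/ 5 41/ 5 30/ 5 24/ 6 51/ 4 40/ 4 48/ 5 44/ 5
174 23/ 4 45/ 4 30/ 4 23/ 4 53/ 4 41/ 5 37/ 5 45/ 5 15/13 14/17 71/ 5 37/ 6 33/ 5 23/ 5 38/ 6 51/ 5 38/ 4 43/ 4 48/ 4
176 33/ 4 11/ 4 30/ 3 19/ 4 19/ 5 69/ 3 73/ 4 13/13 14/15 14/14 14/16 53/ 5 27/ 5 26/ 6 38/ 6 44/ 4 42/ 4 48/ 4 42/ 4
178 30/ 4 26/ 4  3/ 5 21/ 4 37/ 4 21/ 4 14/12 15/15 14/16 15/14 14/14 13/14 41/ 5 35/ 5 30/ 5 35/ 6 37/ 6 30/ 6 37/ 4
180 24/ 3 20/ 4 34/ 3 13/ 5 40/ 3 14/14 14/15 14/15 15/16 18/14 14/14 15/15 14/13 67/ 4 23/ 5 40/ 6 35/ 5 18/ 6 21/ 6
182 20/25 30/ 3 24/ 4 15/ 5 15/19 14/16 14/16 16/16 18/13 16/14 17/15 14/14 14/15 14/23 33/ 6 43/ 5 34/ 6 32/ 6 38/ 6
184 19/22 17/21 47/ 3 14/13 14/19 14/18 16/16 16/14 17/14 17/15 16/15 16/15 14/15 16/24 43/ 6 94/ 3 35/ 5 42/ 6 28/ 7
186 22/23 20/23 13/12 13/15 13/18 2
[... 5999 characters left out ...]
1 18/22 17/18 16/24 15/23 15/22 26/25 17/23 16/23 17/21 17/14 16/17 13/13 14/13 14/14 13/14 14/13 13/12 20/25
202 17/21 18/22 18/21 17/23 16/24 15/23 20/25 20/21 17/23 16/13 16/17 14/13 14/14 14/12 14/14 14/13 14/13 16/24 19/25
204 19/22 18/20 19/22 22/23 15/24 15/23 23/25 16/20 15/12 18/17 14/14 14/14 15/14 15/13 14/12 14/13 14/24 17/24 13/20
206 20/23 18/22 21/23 16/21 24/ 7 17/25 18/24 16/16 16/16 14/13 13/13 15/12 14/13 15/12 14/13 14/22 18/25 17/24 101/ 2
208 17/23 21/23 16/21 20/ 9 18/ 8 16/14 18/25 21/17 14/16 18/25 18/25 19/25 14/23 15/25 14/23 17/24 16/24 19/25 14/15
210 20/ 8 18/18 21/ 8 23/ 9 19/ 8 26/ 9 14/19 19/25 18/25 19/25 17/24 18/25 18/25 19/25 17/24 17/24 16/24 17/24 19/25
```

Request:
servo_tool --pt "0 -6 4 0" --pt "0 -11 8 0" --pt "0 -16 12 0" --pt "0 -21 17 0" --pt "0 -26 22 0" --pt "0 -31 27 0" --pt "0 -36 32 0" --pt "0 -40 37 0" --pt "0 -44 42 0" --pt "0 -48 48 0" --pt "0 -52 53 0" --pt "0 -55 59 0" --pt "0 -59 65 0" --pt "0 -62 71 0" --pt "0 -65 77 0" --pt "0 -67 84 0" --pt "0 -70 90 0" --pt "0 -72 96 0" --pt "0 -74 103 0" --pt "0 -74 104 0"

```text
t: 22.98
position: [0.5614, -0.1635, 0.0577]
tcp_rot: [-0.0, 0.123, 0.992, 0.0]
force: [-3.3, 1.3, 10.8]
width: 0.0116
grasp_force: 10.0
```

Request:
servo_tool --pt "0 0 2 0" --pt "0 0 4 0" --pt "0 0 5 0" --pt "0 0 5 0"

```text
t: 23.32
position: [0.5627, -0.1638, 0.0542]
tcp_rot: [0.001, 0.123, 0.992, -0.0]
force: [-1.2, 1.0, 9.9]
width: 0.0117
grasp_force: 10.0
```

Request:
servo_tool --pt "0 0 0 0" --pt "0 0 0 0" --pt "0 0 0 0" --pt "0 0 0 0" --fingers 44

```text
t: 23.65
position: [0.5614, -0.1633, 0.053]
tcp_rot: [-0.0, 0.123, 0.992, -0.0]
force: [0.3, -0.4, 0.2]
width: 0.036
grasp_force: 0.0
```

Request:
servo_tool --pt "0 0 -20 0" --pt "0 0 -50 0" --pt "0 0 -90 0" --pt "0 0 -130 0" --pt "0 0 -170 0" --pt "0 0 -210 0" --pt "0 0 -250 0" --pt "0 0 -250 0"

```text
t: 24.32
position: [0.5649, -0.1643, 0.3117]
tcp_rot: [0.006, 0.123, 0.992, -0.001]
force: [1.6, -0.3, -0.4]
width: 0.044
grasp_force: 0.0
```

```bash
python3 - <<'E'
from h import *
a=viewer.grab_frame("scene")[:,:,::-1].copy();cv2.imwrite("pics/s12.png",a)
b=cv2.imread("pics/s3.png")
d=cv2.absdiff(a,b).max(2)
print("diff tray vs s3"); 
for v in range(180,228,2): print(v,''.join('#' if d[v,u]>60 else '.' for u in range(215,335)))
h=cv2.cvtColor(a,cv2.COLOR_BGR2HSV)
m=((h[...,0]>=8)&(h[...,0]<=12)&(h[...,2]>100)&(h[...,2]<175)).astype(np.uint8)
m[:,:215]=0;m[:,290:]=0;m[:165]=0;m[215:]=0
m=cv2.morphologyEx(m,cv2.MORPH_OPEN,np.ones((2,2),np.uint8))
c=max(cv2.findContours(m,0,2)[0],key=cv2.contourArea);print(cv2.contourArea(c))
W=np.array([onz("scene",*p,.048)[:2] for p in c[:,0,:]],np.float32);r=cv2.minAreaRect(W);print(r)
e=np.array([.242,.97]);x=np.array([.97,-.242]);w=np.array(r[0])-np.array([.606,.003]);print("rel hinge x,y",w@x,w@e)
E
```

```text
diff tray vs s3
180 .......................####...................##............#...........................................................
182 ...................##..........#####.........########......##...........................................................
184 .........................#########.........................#............................................................
186 ....................##.....##............................##.............................................................
188 .................###...#######.......................#####..............................................................
190 ..........#....##......###########...............######.................................................................
192 ..........#............##############...#...######......................................................................
194 .........##.............######################..........................................................................
196 ..........#................##############.......................................
[... 1385 characters left out ...]
..............................
220 ........................................................................................................................
222 ........................................................................................................................
224 ........................................................................................................................
226 ........................................................................................................................
208.5
((0.6010730862617493, 0.059383317828178406), (0.07099869102239609, 0.14090895652770996), 87.17940521240234)
rel hinge x,y -0.01842386924052237 0.053499505168676374
```

```bash
python3 - <<'E'
from h import *
a=cv2.imread("pics/s12.png");h=cv2.cvtColor(a,cv2.COLOR_BGR2HSV)
for v in range(172,206): print(v,''.join('R' if (h[v,u,0]<=12 and h[v,u,2]>90) else ('w' if h[v,u,2]>215 else ('s' if h[v,u,2]>100 else '.')) for u in range(215,290)))
# predicted flat sole outline: centre at rel hinge (x0,y0), z=.048
e=np.array([.242,.97]);x=np.array([.97,-.242]);H=np.array([.606,.003])
for y0 in(.05,):
  for sx,sy in[(-1,-1),(1,-1),(1,1),(-1,1)]:
    p=H+x*(sx*.056)+e*(y0+sy*.03);print(px("scene",[*p,.048]).round(1))
E
```

```text
172 ..sss......................................................................
173 .........................................sss...............................
174 ......................................ssssssss.............................
175 ....................................sssssssssssss..........................
176 .................................ssssssssssssssssss........................
177 .............................swwsssssssssssssssssssss......................
178 ..........................swwswwssssssssssssssssssssssss...................
179 ........................swwwwsssssssssssssssssssssssssssss.................
180 ......................swswwRsssswsssssssssss.R..Rsssssssssss...............
181 ...................sssswssssssssswwssssssRR........sssssssssssws...........
182 s................sssssssssssssswwwwwssRsRRRRR.........ssssssswwww..........
183 wss...........sssssssssssssswwwwwwwwsRRRRRRRRRR.....RRRRRsssswwww..........
184 wwwss......ssssssssssssssswwwwwwwwRRRRRRRRRRRRRRRRRRRRRRRsssswwww....swws..
185 wwwwwws..RssssssssssssswwwwwwwwRRRRRRRRRRRRRRRRRRRRRRRRR
[... 975 characters left out ...]
wwww
198 wwwwsssssswwwwwwwwwwwwwwwwwwwwsssRRssswwwssssssswwwwwwwwwwwwwwwwwwwwwwwwwww
199 wwwwwwsssswwwwwswwwwwwwwwwwwwwwwsssssswwwwwssswwwwwwwwwwwwwwwwwwwwwwwwwwwww
200 swwwwwwwssswwwwwwwwwwwwwwwwwwwwwwwsssswwwwwwwswwwwwwwwwwwwwwwwwwwwwwwwwwwww
201 wwwwwwwwwsswwwwwwwwwwwwwwwwswwwwswswwswwwwwwwwwwwwwwwwwwwwwwwwwwwwwwwwwwwww
202 wwwwwwswwwwwwwwwwwwwwwwwwwwswwwwswswwswwwwwwwwwwwwwwwwwwwwwwwwwwwwwwwwwwwww
203 wwwssswswwwwwwwswwwwwwwwwwwwwwwwsssssswwwwwwwwwwwwwwwwwwwwwwwwwwwwwwwwwwwww
204 wssssswwwwwwwwwswswwwwwwwwwwwwwssssssswwwwwwwwwwwwwwwwwwwwwwwwwwwwwwwwwwwww
205 wwwwwwwwwwwwwwwwsssswwwwwwwwwwwssssssswwwwwwwwwwwwwwwwwwwwwwwwwwwwwwwwwwwww
[252.1 195.4]
[275.7 185.7]
[263.9 180.4]
[240.5 189.6]
```

```bash
python3 - <<'E'
from h import *
a=cv2.imread("pics/s12.png");h=cv2.cvtColor(a,cv2.COLOR_BGR2HSV);b=cv2.cvtColor(cv2.imread("pics/s8.png"),cv2.COLOR_BGR2HSV)
print("    ",list(range(234,262,2)))
for v in range(180,205): print(v,' '.join(f"{h[v,u,0]:2d}/{h[v,u,1]:3d}/{h[v,u,2]:3d}" for u in range(234,276,3)))
print(arm.observe()["t"])
E
```

```text
[234, 236, 238, 240, 242, 244, 246, 248, 250, 252, 254, 256, 258, 260]
180 30/  6/ 41 14/140/137 17/138/255 15/152/203 15/152/206 13/144/149 14/136/163 17/126/152 16/132/106  9/174/ 69 14/145/121 14/138/151 13/141/156 13/144/138
181 13/141/137 14/144/166 14/146/210 14/149/207 13/148/210 15/142/228 16/127/151 14/147/153  9/179/ 57 10/193/ 74 12/166/ 83 13/134/126 16/144/143 14/138/161
182 14/147/165 14/143/189 14/143/209 14/147/213 16/135/239 25/111/255 14/140/173 11/172/153 11/166/132 11/185/ 66 10/164/ 76 10/164/ 73 13/148/140 15/142/149
183 14/152/153 14/144/182 14/147/208 14/145/224 25/110/255 18/133/254 12/158/171 10/168/159 11/175/160 12/166/132 13/205/ 61  9/160/137 11/164/154 13/142/140
184 14/140/158 14/145/151 13/147/214 22/118/255 19/129/253 12/163/178  9/173/152 11/163/156 10/169/157 10/170/159 11/174/129 11/173/162 10/183/159 15/138/133
185 13/146/152 13/147/199 20/121/254 27/104/255 11/160/182 10/182/147 11/173/155 11/174/155 10/166/155 11/169/161 10/168/162 11/169/160 12/160/134 13/142/140
186 14/144/152 23/120/255 27/101/255 15/144/229 10/180/146 11/177/153 12/174/155 
[... 2228 characters left out ...]
2/255 20/118/255 23/114/253 22/118/251 22/117/251 22/114/252
201 15/140/229 15/144/229 15/142/232 17/132/239 18/ 73/236 17/ 96/197 15/140/206 16/140/239 19/129/253 21/122/254 23/117/252 23/116/251 23/115/252 22/115/252
202 15/141/238 15/141/235 15/144/229 20/127/253 16/ 73/218 17/ 65/213 13/111/173 16/142/241 16/145/231 18/128/251 21/122/249 23/112/252 23/112/252 22/113/251
203 18/131/252 16/136/244 15/140/234 26/100/255 16/ 76/219 19/ 50/180 16/102/208 16/147/236 16/140/240 16/140/242 22/120/255 23/110/252 22/117/252 22/121/250
204 16/139/251 19/130/253 17/137/243 23/114/255 15/ 78/203 20/ 48/175 17/121/198 18/133/242 15/136/241 16/137/237 16/135/249 21/123/251 22/114/251 22/115/249
24.3667
```

```bash
python3 - <<'E'
from h import *
g=lambda n:cv2.cvtColor(cv2.imread(f"pics/{n}.png"),cv2.COLOR_BGR2HSV)
def dump(h,v0,v1,u0,u1,st):
    print("    ",list(range(u0,u1,st)))
    for v in range(v0,v1): print(v,' '.join(f"{h[v,u,0]:2d}/{h[v,u,1]:3d}/{h[v,u,2]:3d}" for u in range(u0,u1,st)))
print("s7");dump(g("s7"),244,268,318,356,3)
print("s8");dump(g("s8"),198,214,262,294,3)
E
```

```text
s7
     [318, 321, 324, 327, 330, 333, 336, 339, 342, 345, 348, 351, 354]
244 17/127/243 17/123/224 17/131/222 16/130/221 16/136/202 16/135/191 15/133/202 16/130/200 15/139/194 16/103/223 18/ 86/229 17/103/179 16/102/177
245 16/131/237 16/130/224 16/126/224 17/127/223 16/129/225 16/133/202 15/132/199 15/126/203 16/131/200 16/143/202 16/119/203 16/ 98/189 17/100/181
246 17/124/236 16/131/224 16/132/218 15/130/222 17/126/228 16/128/223 16/131/206 16/134/198 16/128/203 16/136/201 16/139/207 16/121/203 17/106/176
247 16/130/224 17/129/232 16/132/219 16/131/220 17/131/225 17/127/227 16/133/217 15/129/207 15/131/200 15/131/204 16/131/206 16/134/221 15/ 98/174
248 15/133/218 17/129/227 17/128/231 17/126/225 17/129/222 16/128/226 16/128/221 16/136/217 15/132/203 15/134/202 15/130/214 16/136/221 16/100/165
249 16/133/221 16/135/219 17/135/232 17/127/225 16/129/219 16/129/223 17/129/224 17/131/227 15/135/218 16/136/204 15/133/213 15/135/180 16/ 99/167
250 16/135/209 16/137/216 16/130/227 17/129/230 17/131/225 17/128/221 16/126/226 17/127/230 16/130/229 15/129/213 15/132/215 15/129/146 17/104/1
[... 3865 characters left out ...]
7/139/255  9/192/118 12/156/150 16/135/174 15/137/160 16/105/148 18/ 47/222
209 20/120/249 18/133/247 16/140/239 16/140/239 18/130/255 19/122/246 12/150/117 16/132/170 14/158/152 18/ 55/210 20/ 45/186
210 15/142/163 23/116/255 14/145/220 16/137/243 15/134/236 24/106/255 13/145/144 15/138/159 14/ 71/180 20/ 43/233 17/ 92/183
211 14/144/237 16/137/219 25/110/250 14/150/235 16/139/240 17/137/246 17/138/255 14/161/203 19/ 42/198 16/ 38/163 22/123/255
212 20/127/255 13/140/109 27/100/255 24/115/250 15/138/240 16/143/237 17/138/255 14/ 95/213 22/ 44/173 14/120/144 21/123/255
213 19/132/254 14/147/236 16/139/198 28/ 94/255 14/152/220 16/141/242 14/145/238 22/ 35/183 24/ 43/120 17/140/255 14/148/226
```

```bash
python3 -c "
from workcell import arm
print(arm.finish_job())"
```

```text
the job is handed in; nothing more can be done
None
```

The job is handed in: in the last images the block lies flat, sole up, in the bed, the tray is back down on its rests, and the robot is clear. The hand-in returned no verdict, so I don't know how it was judged.

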